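# Take the rock out of the jig plate

## Robot

A 7-joint arm with a two-finger parallel gripper is mounted at the origin on a cart in front of the work surface, level with it; the furniture and walls round the work are solid. World frame = base frame: x ahead of the robot, y to its left, z up, the work surface at z = 0. Lengths are in mm, angles in rad, forces in N, time in s.
With the tool pointing down it reaches from about 400 to 875 mm from the base axis. Payload 4.4 kg.
Tool frame: the origin (TCP) lies midway between the tips of the shut fingers; the grasp point (between the pads) lies 19 mm behind it; z points along the fingers, y is the line along which they close (so a half turn about z gives the same grasp; the last joint's range is limited). The gripper opens to 85 mm and grips with 20 to 120 N. Pads are 22 mm wide; open, the fingers measure 114 mm over their backs; the gripper's body (76 mm by 85 mm) begins 54 mm behind the grasp point. The pads swing forward as they close: fully open they stand 13 mm farther back than shut.
Start: joints at [-1.312, 0.628, 0.038, 1.517, -0.027, 0.996, -0.02], TCP at [207.404, 616.037, 231.313] pointing down, gripper open.
Joint ranges: [-3.06, 3.06], [-0.37, 2.12], [-1.25, 1.32], [0.18, 2.47], [-1.1, 4.24], [0.23, 1.98], [-2.94, 2.94]. Speed limits (rad/s): [2.57, 2.57, 3.14, 3.14, 3.14, 3.14, 3.14].

## Interface

Orientations are given as [roll, pitch, yaw] about the fixed x, y, z axes, in that order (R = Rz(yaw) Ry(pitch) Rx(roll)).
In Python, from cell import read_state, get_image, finish_job gives the robot as it stands.
- The arm moves only by the tool send_rows, never from a script. Its argument "series" is a list of rows, each an object of numbers: "ax", "ay", "az": the turn, a rotation vector about the tool's x, y, z in rad; "dx", "dy", "dz": the shift along the tool's x, y, z in cm; "hand": the closure, from 0 (fully open) to 1 (shut). In form: [{"ax": .., "ay": .., "az": .., "dx": .., "dy": .., "dz": .., "hand": ..}, ...]. A call has 1 to 10 rows; each row is the pose to reach, as a shift and turn from the pose commanded when the call began, along the tool's axes at that moment; what a row does not reach only later rows make up. A row lasts 1/10 s, in which the tool goes at most 50 mm and 8.59 degrees, less where a joint would pass 70% of its speed; a pose out of reach is approached as far as the arm can. A call with a gripper value outside its range is refused whole. The fingers move at their own pace and stop on an object; the grip force is fixed at half the most. Time passes only in rows, so rows that repeat a pose let the fingers close. It gives the time, the measured TCP pose, the force, the opening and the grip force at its end, in the units of the state.
- read_state(): the state, without advancing time (a new reading comes with each control period).
- get_image(name): name is "scene" or "top" or "wrist"; returns a dict with "pixels" (480x640x3 uint8, red, green, blue), "mtx" (3x3 intrinsics, pixels), "R" (3x3) and "t" (3): a world point X has camera coordinates R X + t. Camera axes: x right, y down, z forward; pixel columns grow to the right and rows downward; lengths in mm; the calibration is good to about 2 mm. A picture is of the moment at which its call begins. There is no depth.
- finish_job(): hands the job in; it is judged then, once.
The state is a dict: "clock": time; "qpos": joint angles; "qd": joint speeds; "tau": joint torques, N m; "eef_pos": TCP position; "tool_rot": TCP orientation; "force": force on the tool from outside, world axes, zero at the start; "torque": the same for the moment, N m; "width": finger opening in mm; "gripper_force": force on a finger pad.
Only numpy, scipy, OpenCV 4.12 (cv2) and the standard library are available. Lean on these libraries where they do the work, as an engineer would, in place of code of your own. Each camera call takes 0.05 s, during which the arm holds its last target. There are 200 camera calls.

## Task

One corner of the aluminium jig plate rocks: find it by pressing down on the corners with the fingertips, then push that corner's brass shim in under the plate until its turned-up tab lies flat against the plate's edge. Press the same corner once more to make sure that it now stands firm, then draw the hand clear. Only touch and push, lift nothing; leave the other three shims, the bar on the plate and the tools on the bench where they are.

Things in the scene. Friction and masses are not known exactly. Their poses are not given: they have to be found in the camera images.
- base: green base fixed to the bench, 190 (x) by 332 (y) by 14 mm; origin at the centre of its underside, x away from the robot (up to 13 deg askew), y left. Hidden steel pads at x = +-65, y = +-85 mm carry the plate; one, not seen which, is 4 mm short. Brass shims slide along y on dark guides: x = +-65, 44 mm wide, |y| = 108 to 163, 28 mm high. Mid front and rear: a lug 31 mm high.
- plate: loose grey aluminium jig plate, 170 (x) by 210 (y) by 10 mm, 1 kg, three 16 mm pegs and a bent wire near its middle. Origin at the centre of its underside, axes as the base's; underside 26, top 36 mm above the bench. A corner over a sound pad does not give; the one over the short pad goes down 4 mm under a vertical press of 1.5 to 2 N and comes back when released.
- steel_bar: loose square steel bar, 9 x 85 x 9 mm, lying on the plate in front of the pegs, along the plate's y; origin at the centre of its underside. Bystander.
- chasing_hammer: loose small hammer with a wooden handle, 71 x 239 x 27 mm, lying on the bench to the left of the base; origin at the middle of its underside. Bystander.
- tweezers: loose steel tweezers, 14 x 122 x 9 mm, lying on the bench in front of the base; origin at the middle of its underside. Bystander.
- sanding_block: loose cork-coloured sanding block, 46 x 92 x 27 mm, lying on the bench beyond the hammer, to the left; origin at the middle of its underside. Bystander.
- corner_front_left (a point): point on the plate's top over the pad of its front left (robot's side, +y) corner, at x = -65, y = +85 mm in the plate's frame: where to press. 36 mm above the bench when the plate is level.
- tab_front_left (a point): middle of the outer face of the turned-up brass tab of the front left (robot's side, +y) corner's shim: 30 mm wide along the base's x, 3 mm thick, from 23 to 42 mm above the bench; this point is 36 mm above the bench. Push it along the base's -y to slide the shim in.
- shim_front_left (a joint): slide of the front left (robot's side, +y) corner's shim in m: grows as it is pushed in; 0 fully out, 0.048 home, where its tab lies flat against the plate's edge and its tongue (30 mm wide, 3 mm thick) fills the gap over a short pad. About 3 N moves it and it stays where it is left. It starts between 0 and 0.008; over a sound pad it jams at about 0.021.
- corner_front_right (a point): point on the plate's top over the pad of its front right (robot's side, -y) corner, at x = -65, y = -85 mm in the plate's frame: where to press. 36 mm above the bench when the plate is level.
- tab_front_right (a point): middle of the outer face of the turned-up brass tab of the front right (robot's side, -y) corner's shim: 30 mm wide along the base's x, 3 mm thick, from 23 to 42 mm above the bench; this point is 36 mm above the bench. Push it along the base's +y to slide the shim in.
- shim_front_right (a joint): slide of the front right (robot's side, -y) corner's shim in m: grows as it is pushed in; 0 fully out, 0.048 home, where its tab lies flat against the plate's edge and its tongue (30 mm wide, 3 mm thick) fills the gap over a short pad. About 3 N moves it and it stays where it is left. It starts between 0 and 0.008; over a sound pad it jams at about 0.021.
- corner_rear_left (a point): point on the plate's top over the pad of its rear left (far side, +y) corner, at x = +65, y = +85 mm in the plate's frame: where to press. 36 mm above the bench when the plate is level.
- tab_rear_left (a point): middle of the outer face of the turned-up brass tab of the rear left (far side, +y) corner's shim: 30 mm wide along the base's x, 3 mm thick, from 23 to 42 mm above the bench; this point is 36 mm above the bench. Push it along the base's -y to slide the shim in.
- shim_rear_left (a joint): slide of the rear left (far side, +y) corner's shim in m: grows as it is pushed in; 0 fully out, 0.048 home, where its tab lies flat against the plate's edge and its tongue (30 mm wide, 3 mm thick) fills the gap over a short pad. About 3 N moves it and it stays where it is left. It starts between 0 and 0.008; over a sound pad it jams at about 0.021.
- corner_rear_right (a point): point on the plate's top over the pad of its rear right (far side, -y) corner, at x = +65, y = -85 mm in the plate's frame: where to press. 36 mm above the bench when the plate is level.
- tab_rear_right (a point): middle of the outer face of the turned-up brass tab of the rear right (far side, -y) corner's shim: 30 mm wide along the base's x, 3 mm thick, from 23 to 42 mm above the bench; this point is 36 mm above the bench. Push it along the base's +y to slide the shim in.
- shim_rear_right (a joint): slide of the rear right (far side, -y) corner's shim in m: grows as it is pushed in; 0 fully out, 0.048 home, where its tab lies flat against the plate's edge and its tongue (30 mm wide, 3 mm thick) fills the gap over a short pad. About 3 N moves it and it stays where it is left. It starts between 0 and 0.008; over a sound pad it jams at about 0.021.

How it is judged:
By the outcome, as a careful person would: the job done as asked, in the order asked, and still so for the second after the job is handed in, with the robot touching nothing.
It also fails if it takes over 58 s, if anything falls off the work surface, if the arm or the gripper's body presses on something with over 40 N, if the wrist force passes 120 N, or if a joint passes its speed limit or range.

## Working session

There is one attempt and no reset: what is moved stays moved. The work goes in short steps, Python scripts to look and compute and a tool call to move; the robot and the scene stay as the last step left them, time stands still between calls to the robot, and variables do not carry over. Pictures are saved under pics/ and viewed, at most 10 in all, crops included, and the job is handed in when it is done.

Besides the shell and the picture viewer there is one more tool, called after "Call:" as name(argument=value, ...), one argument or row to a line, values as JSON. send_rows: Moves the arm, as the interface text tells. Its arguments: {"type":"object","properties":{"series":{"type":"array","items":{"type":"object","properties":{"ax":{"type":"number"},"ay":{"type":"number"},"az":{"type":"number"},"dx":{"type":"number"},"dy":{"type":"number"},"dz":{"type":"number"},"hand":{"type":"number"}}}}},"required":["series"]}

```bash
mkdir -p pics
python3 - <<'E'
from cell import *
import cv2
s=read_state()
for k in('clock','eef_pos','tool_rot','force','width'):print(k,s[k])
for n in('top','scene'):
    d=get_image(n);cv2.imwrite(f'pics/{n}0.png',d['pixels'][:,:,::-1]);print(n,d['mtx'],d['R'],d['t'])
E
```

```text
clock 0.0
eef_pos [207.19731649 615.44362002 230.38306576]
tool_rot [-3.13971725e+00  3.07187271e-05  2.81683006e+00]
force [-0.68959764  0.49287784 -1.02140936]
width 85.45189240267355
top [[543.73005513   0.         325.65810547]
 [  0.         543.73005513 233.58213469]
 [  0.           0.           1.        ]] [[-0.01091845 -0.99989788  0.00922074]
 [-0.99088244  0.00958072 -0.13438822]
 [ 0.13428616 -0.01060398 -0.99088586]] [  38.6074538   501.37441381 1151.12237471]
scene [[528.60149688   0.         320.54804325]
 [  0.         528.60149688 233.84609101]
 [  0.           0.           1.        ]] [[ 0.74187931 -0.67048059  0.0084178 ]
 [-0.26966374 -0.30982683 -0.91175041]
 [ 0.61391901  0.67413879 -0.41065842]] [-352.27411853  184.17766546  787.59736954]
```

View pics/top0.png

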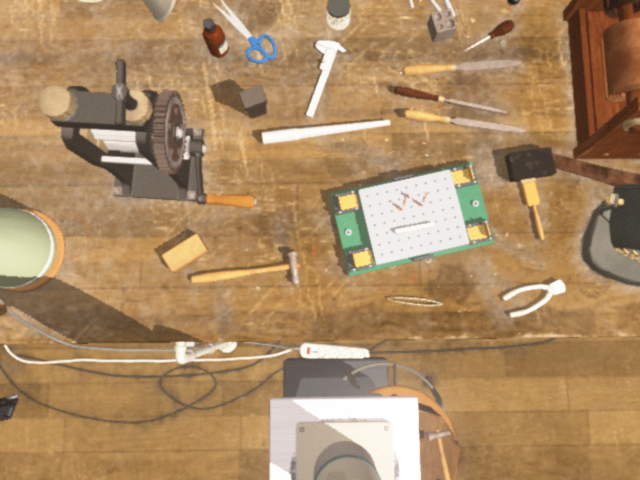

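View pics/scene0.png

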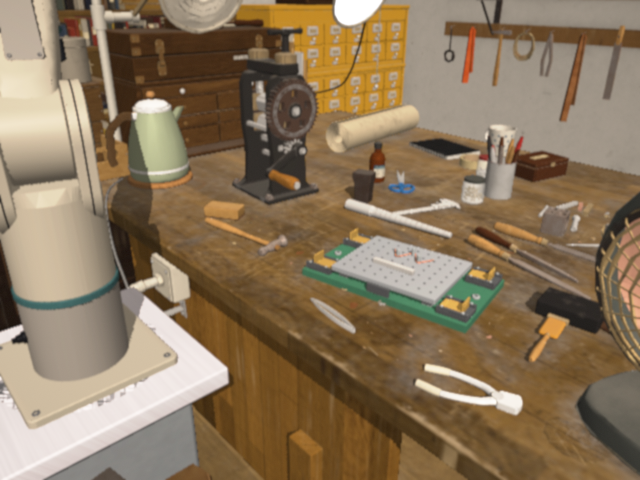

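The top view shows the base with corners at about (334,195), (471,163), (494,240) and (350,274). The plate is in the middle, with yellow shims at (347,202), (361,260), (462,176) and (480,233). The hammer head is at (294,267) and the tweezers at (414,301).

```bash
cat > h.py <<'E'
import numpy as np, cv2
from cell import *
def ray(d,uv,z):
    uv=np.atleast_2d(np.array(uv,float)); K,R,t=map(np.array,(d['mtx'],d['R'],d['t']))
    r=(R.T@np.linalg.inv(K)@np.c_[uv,np.ones(len(uv))].T).T; c=-R.T@t
    return c+r*((z-c[2])/r[:,2])[:,None]
def proj(d,X):
    X=np.atleast_2d(X); p=(np.array(d['R'])@X.T).T+d['t']; p=(np.array(d['mtx'])@p.T).T; return p[:,:2]/p[:,2:]
E
python3 - <<'E'
from h import *
d=get_image('top'); im=d['pixels']; hsv=cv2.cvtColor(im,cv2.COLOR_RGB2HSV)
roi=np.zeros(im.shape[:2],np.uint8); roi[150:290,320:505]=255
def rect(m,z,name):
    m=cv2.bitwise_and(m,roi); m=cv2.morphologyEx(m,cv2.MORPH_OPEN,np.ones((3,3)))
    v,u=np.nonzero(m); P=ray(d,np.c_[u,v],z)[:,:2].astype(np.float32)
    r=cv2.minAreaRect(P); print(name,r,cv2.boxPoints(r).round(0).tolist())
rect(cv2.inRange(hsv,(55,90,30),(90,255,255)),14,'green')
g=cv2.inRange(hsv,(0,0,140),(180,30,255));g=cv2.morphologyEx(g,cv2.MORPH_OPEN,np.ones((5,5)));rect(g,36,'plate')
y=cv2.bitwise_and(cv2.inRange(hsv,(18,120,120),(32,255,255)),roi)
n,l,s,c=cv2.connectedComponentsWithStats(y)
for i in range(1,n):
    if s[i,4]>40:
        v,u=np.nonzero(l==i);print(s[i],ray(d,c[i],30).round(0),cv2.minAreaRect(ray(d,np.c_[u,v],30)[:,:2].astype(np.float32)))
crop=cv2.resize(im[145:310,270:510],None,fx=3.3,fy=3.3,interpolation=cv2.INTER_CUBIC);cv2.imwrite('pics/c1.png',crop[:,:,::-1])
E
```

```text
green ((0.0, 0.0), (0.0, 0.0), 0.0) [[0.0, 0.0], [0.0, 0.0], [0.0, 0.0], [0.0, 0.0]]
plate ((537.3446655273438, -154.93980407714844), (173.11074829101562, 297.584228515625), 12.234306335449219) [[421.0, -28.0], [484.0, -319.0], [653.0, -282.0], [590.0, 9.0]]
[452 168  22  17 229] [[ 629. -272.   30.]] ((629.0621337890625, -273.217041015625), (29.243148803710938, 43.08385467529297), 12.627726554870605)
[338 194  21  16 232] [[573. -16.  30.]] ((573.3005981445312, -16.614505767822266), (29.83061408996582, 40.25376510620117), 13.01716423034668)
[468 224  22  17 214] [[ 503. -303.   30.]] ((503.01800537109375, -301.9994201660156), (28.863323211669922, 44.54732894897461), 10.722530364990234)
[353 251  20  16 196] [[447. -45.  30.]] ((446.8348693847656, -46.07737731933594), (29.014663696289062, 40.0709228515625), 10.7593412399292)
```

View pics/c1.png

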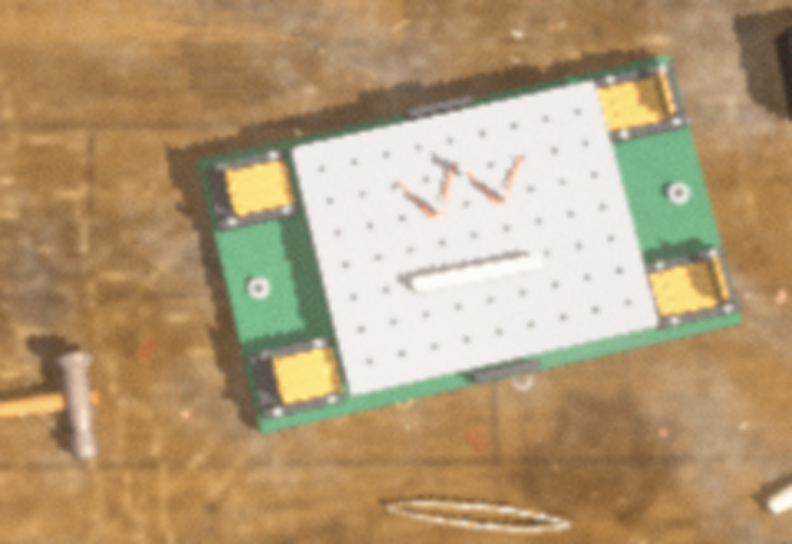

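The crop shows the plate corners at (293,148), (596,80), (657,326) and (350,395), and the base corners at (203,160), (667,57), (741,322) and (262,431). The bar and pegs lie mid-plate.

Run:
```python
from h import *
d=get_image('top')
f=lambda a:np.array(a)/3.3+[270,145]-0.35
for n,c,z,sx,sy in(('plate',[(293,148),(596,80),(657,326),(350,395)],36,170,210),('base',[(203,160),(667,57),(741,322),(262,431)],14,190,332)):
    P=ray(d,f(c),z)[:,:2]   # RL, RR, FR, FL
    Q=np.array([[1,1],[1,-1],[-1,-1],[-1,1]])*[sx/2,sy/2]
    M,_=cv2.estimateAffinePartial2D(Q.astype(np.float32),P.astype(np.float32),ransacReprojThreshold=50)
    print(n,P.round(0).tolist(),'ctr',P.mean(0),'scale',np.hypot(*M[:,0]),'yaw',np.degrees(np.arctan2(M[1,0],M[0,0])))
s=read_state();print(s['eef_pos'],s['tool_rot'])
```

```text
plate [[599.0, -40.0], [643.0, -244.0], [477.0, -277.0], [433.0, -74.0]] ctr [ 538.0208061  -158.79712593] scale 0.9946049671536937 yaw 11.925440596848562
base [[596.0, 20.0], [665.0, -299.0], [481.0, -340.0], [412.0, -17.0]] ctr [ 538.38182538 -159.09234539] scale 0.9890491067429745 yaw 12.160151692227712
[207.24905954 615.69880077 230.75036742] [-3.14045817e+00 -4.63419346e-06  2.81686665e+00]
```

```bash
cat >> h.py <<'E'
from scipy.spatial.transform import Rotation as Ro
C=np.array([538,-159]); A=np.radians(12.1)
def W(x,y): return C+np.array([[np.cos(A),-np.sin(A)],[np.sin(A),np.cos(A)]])@[x,y]
def go(pos,yaw_deg=12.1,frm=None,fyaw=None):
    s=read_state(); p=np.array(s['eef_pos']) if frm is None else np.array(frm)
    R=Ro.from_euler('xyz',s['tool_rot']) if fyaw is None else Ro.from_euler('xyz',[np.pi,0,np.radians(fyaw)])
    T=Ro.from_euler('xyz',[np.pi,0,np.radians(yaw_deg)])
    print('d cm',(R.inv().apply(np.array(pos)-p)/10).round(2),'a',(R.inv()*T).as_rotvec().round(3))
E
python3 -c "
from h import *
go((400,280,231),86.4)
go((*W(65,85),80),12.1,(400,280,231),86.4)"
```

```text
d cm [-28.98 -25.67   0.  ] a [-1.000e-03  1.000e-03  1.309e+00]
d cm [-33.01  20.49  15.1 ] a [ 0.    -0.     1.297]
```

Call:
send_rows(
  series=[
    {"dx": -29, "dy": -25.7, "az": 1.309, "hand": 1},
    {"dx": -29, "dy": -25.7, "az": 1.309, "hand": 1},
    {"dx": -29, "dy": -25.7, "az": 1.309, "hand": 1},
    {"dx": -29, "dy": -25.7, "az": 1.309, "hand": 1},
    {"dx": -29, "dy": -25.7, "az": 1.309, "hand": 1},
    {"dx": -29, "dy": -25.7, "az": 1.309, "hand": 1},
    {"dx": -29, "dy": -25.7, "az": 1.309, "hand": 1},
    {"dx": -29, "dy": -25.7, "az": 1.309, "hand": 1},
    {"dx": -29, "dy": -25.7, "az": 1.309, "hand": 1},
    {"dx": -29, "dy": -25.7, "az": 1.309, "hand": 1},
  ],
)

```text
invalid input at $.series[0]: expected keys ax, ay, az, dx, dy, dz, hand
```

Call:
send_rows(
  series=[
    {"dx": -33, "dy": 20.5, "dz": 10, "az": 1.297, "hand": 1},
    {"dx": -33, "dy": 20.5, "dz": 10, "az": 1.297, "hand": 1},
    {"dx": -33, "dy": 20.5, "dz": 10, "az": 1.297, "hand": 1},
    {"dx": -33, "dy": 20.5, "dz": 10, "az": 1.297, "hand": 1},
    {"dx": -33, "dy": 20.5, "dz": 10, "az": 1.297, "hand": 1},
    {"dx": -33, "dy": 20.5, "dz": 10, "az": 1.297, "hand": 1},
    {"dx": -33, "dy": 20.5, "dz": 10, "az": 1.297, "hand": 1},
    {"dx": -33, "dy": 20.5, "dz": 10, "az": 1.297, "hand": 1},
    {"dx": -33, "dy": 20.5, "dz": 10, "az": 1.297, "hand": 1},
    {"dx": -33, "dy": 20.5, "dz": 10, "az": 1.297, "hand": 1},
  ],
)

```text
invalid input at $.series[0]: expected keys ax, ay, az, dx, dy, dz, hand
```

Run:
```python
from h import *
s=read_state()
for k in('clock','eef_pos','tool_rot','force','width'):print(k,s[k])
go((*W(65,85),60))
d=get_image('wrist');cv2.imwrite('pics/w1.png',d['pixels'][:,:,::-1])
for x,y in((65,85),(-65,85)):print(proj(d,[*W(x,y),36]))
print(proj(d,[*W(85,105),36]),proj(d,s['eef_pos']))
```

```text
clock 0.2
eef_pos [207.24905954 615.69880077 230.75036742]
tool_rot [-3.14045817e+00 -4.63419346e-06  2.81686665e+00]
force [ 0.122742   -0.23425618 -0.07095259]
width 85.37799876695642
d cm [-57.31 -52.22  17.13] a [-0.000e+00  1.000e-03  2.606e+00]
[[-59.58335172 615.86633012]]
[[-138.31893684  559.32203806]]
[[-38.09675402 619.14414117]] [[320.1534071  312.40088704]]
```

View pics/w1.png

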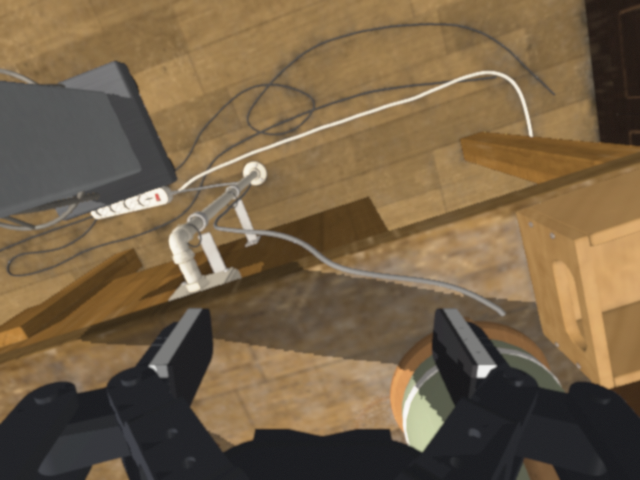

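The arm has not moved, because every key is required in each row. The kettle is near the lower right at (470,430), and my path leads away from it to the lower left.

Call:
send_rows(
  series=[
    {"ax": 0, "ay": 0, "dz": 0, "dx": -29, "dy": -25.7, "az": 1.309, "hand": 1},
    {"ax": 0, "ay": 0, "dz": 0, "dx": -29, "dy": -25.7, "az": 1.309, "hand": 1},
    {"ax": 0, "ay": 0, "dz": 0, "dx": -29, "dy": -25.7, "az": 1.309, "hand": 1},
    {"ax": 0, "ay": 0, "dz": 0, "dx": -29, "dy": -25.7, "az": 1.309, "hand": 1},
    {"ax": 0, "ay": 0, "dz": 0, "dx": -29, "dy": -25.7, "az": 1.309, "hand": 1},
    {"ax": 0, "ay": 0, "dz": 0, "dx": -29, "dy": -25.7, "az": 1.309, "hand": 1},
    {"ax": 0, "ay": 0, "dz": 0, "dx": -29, "dy": -25.7, "az": 1.309, "hand": 1},
    {"ax": 0, "ay": 0, "dz": 0, "dx": -29, "dy": -25.7, "az": 1.309, "hand": 1},
    {"ax": 0, "ay": 0, "dz": 0, "dx": -29, "dy": -25.7, "az": 1.309, "hand": 1},
    {"ax": 0, "ay": 0, "dz": 0, "dx": -29, "dy": -25.7, "az": 1.309, "hand": 1},
  ],
)

```text
clock: 1.25
eef_pos: [400.8, 278.9, 231.5]
tool_rot: [3.141, -0.0, 1.505]
force: [0.2, 0.6, 0.1]
width: 0.2
gripper_force: 0.0
```

Call:
send_rows(
  series=[
    {"ax": 0, "ay": 0, "dx": -33, "dy": 20.5, "dz": 10, "az": 1.294, "hand": 1},
    {"ax": 0, "ay": 0, "dx": -33, "dy": 20.5, "dz": 10, "az": 1.294, "hand": 1},
    {"ax": 0, "ay": 0, "dx": -33, "dy": 20.5, "dz": 10, "az": 1.294, "hand": 1},
    {"ax": 0, "ay": 0, "dx": -33, "dy": 20.5, "dz": 10, "az": 1.294, "hand": 1},
    {"ax": 0, "ay": 0, "dx": -33, "dy": 20.5, "dz": 10, "az": 1.294, "hand": 1},
    {"ax": 0, "ay": 0, "dx": -33, "dy": 20.5, "dz": 10, "az": 1.294, "hand": 1},
    {"ax": 0, "ay": 0, "dx": -33, "dy": 20.5, "dz": 10, "az": 1.294, "hand": 1},
    {"ax": 0, "ay": 0, "dx": -33, "dy": 20.5, "dz": 10, "az": 1.294, "hand": 1},
    {"ax": 0, "ay": 0, "dx": -33, "dy": 20.5, "dz": 10, "az": 1.294, "hand": 1},
    {"ax": 0, "ay": 0, "dx": -33, "dy": 20.5, "dz": 10, "az": 1.294, "hand": 1},
  ],
)

```text
clock: 2.25
eef_pos: [584.1, -62.6, 130.1]
tool_rot: [-3.141, 0.002, 0.215]
force: [-0.8, 1.1, 0.3]
width: 0.2
gripper_force: 0.0
```

Run:
```python
from h import *
s=read_state()
for k in('clock','eef_pos','tool_rot','force','width'):print(k,s[k])
go((*W(65,85),60))
d=get_image('wrist');cv2.imwrite('pics/w2.png',d['pixels'][:,:,::-1])
for x,y in((65,85),(85,105),(-85,105)):print(x,y,proj(d,[*W(x,y),36]))
for x,y in((95,166),(-95,166)):print(x,y,proj(d,[*W(x,y),14]))
```

```text
clock 2.25
eef_pos [584.0508149  -62.58076321 130.11832367]
tool_rot [-3.14126230e+00  1.75424837e-03  2.15294543e-01]
force [-0.7738075   1.13306022  0.33304338]
width 0.16746167932747133
d cm [-0.01 -0.04  7.01] a [-0.     0.002  0.004]
65 85 [[323.39841391 241.16063967]]
85 105 [[292.30232052 211.39305533]]
-85 105 [[296.79283431 424.32506175]]
95 166 [[205.65627198 189.22887511]]
-95 166 [[226.06741127 413.39196923]]
```

View pics/w2.png

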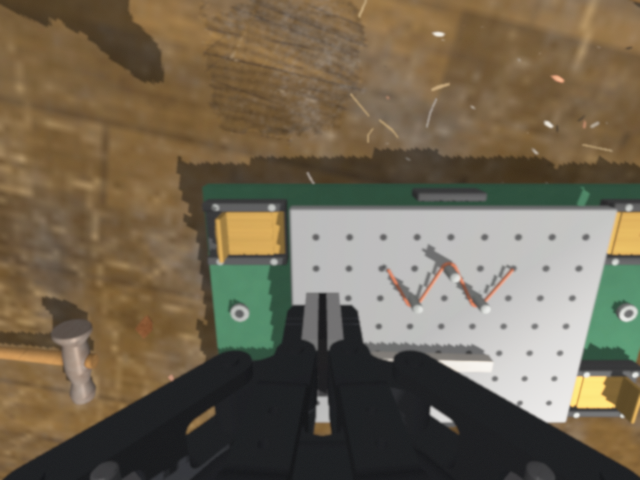

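The wrist view shows the plate's rear-left corner at (289,206) against a predicted (292,211), so the pose is good to about 4 mm in x. The left rear tab is at (220,235) and the hammer head at (75,360) is well clear. I'll press rear left first.

Call:
send_rows(
  series=[
    {"ax": 0, "ay": 0, "az": 0, "dx": 0, "dy": 0, "dz": 4, "hand": 1},
    {"ax": 0, "ay": 0, "az": 0, "dx": 0, "dy": 0, "dz": 8, "hand": 1},
    {"ax": 0, "ay": 0, "az": 0, "dx": 0, "dy": 0, "dz": 8.8, "hand": 1},
    {"ax": 0, "ay": 0, "az": 0, "dx": 0, "dy": 0, "dz": 9.1, "hand": 1},
    {"ax": 0, "ay": 0, "az": 0, "dx": 0, "dy": 0, "dz": 9.3, "hand": 1},
    {"ax": 0, "ay": 0, "az": 0, "dx": 0, "dy": 0, "dz": 9.4, "hand": 1},
    {"ax": 0, "ay": 0, "az": 0, "dx": 0, "dy": 0, "dz": 9.5, "hand": 1},
    {"ax": 0, "ay": 0, "az": 0, "dx": 0, "dy": 0, "dz": 9.6, "hand": 1},
    {"ax": 0, "ay": 0, "az": 0, "dx": 0, "dy": 0, "dz": 9.7, "hand": 1},
    {"ax": 0, "ay": 0, "az": 0, "dx": 0, "dy": 0, "dz": 9.7, "hand": 1},
  ],
)

```text
clock: 3.3
eef_pos: [584.7, -62.3, 36.0]
tool_rot: [-3.141, -0.002, 0.214]
force: [-1.4, 0.4, 10.5]
width: 0.0
gripper_force: 5.5
```

Call:
send_rows(
  series=[
    {"ax": 0, "ay": 0, "az": 0, "dx": 0, "dy": 0, "dz": -3, "hand": 1},
    {"ax": 0, "ay": 0, "az": 0, "dx": -5, "dy": 0, "dz": -3, "hand": 1},
    {"ax": 0, "ay": 0, "az": 0, "dx": -9.5, "dy": 0, "dz": -3, "hand": 1},
    {"ax": 0, "ay": 0, "az": 0, "dx": -13, "dy": 0, "dz": -3, "hand": 1},
    {"ax": 0, "ay": 0, "az": 0, "dx": -13, "dy": 0, "dz": -1, "hand": 1},
    {"ax": 0, "ay": 0, "az": 0, "dx": -13, "dy": 0, "dz": -0.6, "hand": 1},
    {"ax": 0, "ay": 0, "az": 0, "dx": -13, "dy": 0, "dz": -0.3, "hand": 1},
    {"ax": 0, "ay": 0, "az": 0, "dx": -13, "dy": 0, "dz": -0.1, "hand": 1},
    {"ax": 0, "ay": 0, "az": 0, "dx": -13, "dy": 0, "dz": 0, "hand": 1},
    {"ax": 0, "ay": 0, "az": 0, "dx": -13, "dy": 0, "dz": 0, "hand": 1},
  ],
)

```text
clock: 4.3
eef_pos: [458.2, -90.0, 35.9]
tool_rot: [3.142, -0.003, 0.214]
force: [-4.4, 0.9, 18.4]
width: 0.1
gripper_force: 9.5
```

Call:
send_rows(
  series=[
    {"ax": 0, "ay": 0, "az": 0, "dx": 0, "dy": 0, "dz": -4, "hand": 1},
    {"ax": 0, "ay": 0, "az": 0, "dx": 0, "dy": 5, "dz": -4, "hand": 1},
    {"ax": 0, "ay": 0, "az": 0, "dx": 0, "dy": 10, "dz": -4, "hand": 1},
    {"ax": 0, "ay": 0, "az": 0, "dx": 0, "dy": 14.5, "dz": -4, "hand": 1},
    {"ax": 0, "ay": 0, "az": 0, "dx": 0, "dy": 17, "dz": -3, "hand": 1},
    {"ax": 0, "ay": 0, "az": 0, "dx": 0, "dy": 17, "dz": -0.8, "hand": 1},
    {"ax": 0, "ay": 0, "az": 0, "dx": 0, "dy": 17, "dz": -0.4, "hand": 1},
    {"ax": 0, "ay": 0, "az": 0, "dx": 0, "dy": 17, "dz": -0.2, "hand": 1},
    {"ax": 0, "ay": 0, "az": 0, "dx": 0, "dy": 17, "dz": 0, "hand": 1},
    {"ax": 0, "ay": 0, "az": 0, "dx": 0, "dy": 17, "dz": 0, "hand": 1},
  ],
)

```text
clock: 5.3
eef_pos: [492.8, -255.2, 36.0]
tool_rot: [-3.141, -0.0, 0.215]
force: [-3.1, 1.3, 10.0]
width: 0.2
gripper_force: 4.8
```

Front right is firm too, so I'll press rear right, which should be the rocking corner.

Call:
send_rows(
  series=[
    {"ax": 0, "ay": 0, "az": 0, "dx": 0, "dy": 0, "dz": -3, "hand": 1},
    {"ax": 0, "ay": 0, "az": 0, "dx": 5, "dy": 0, "dz": -3, "hand": 1},
    {"ax": 0, "ay": 0, "az": 0, "dx": 9.5, "dy": 0, "dz": -3, "hand": 1},
    {"ax": 0, "ay": 0, "az": 0, "dx": 13, "dy": 0, "dz": -3, "hand": 1},
    {"ax": 0, "ay": 0, "az": 0, "dx": 13, "dy": 0, "dz": -1, "hand": 1},
    {"ax": 0, "ay": 0, "az": 0, "dx": 13, "dy": 0, "dz": -0.6, "hand": 1},
    {"ax": 0, "ay": 0, "az": 0, "dx": 13, "dy": 0, "dz": -0.3, "hand": 1},
    {"ax": 0, "ay": 0, "az": 0, "dx": 13, "dy": 0, "dz": -0.1, "hand": 1},
    {"ax": 0, "ay": 0, "az": 0, "dx": 13, "dy": 0, "dz": 0, "hand": 1},
    {"ax": 0, "ay": 0, "az": 0, "dx": 13, "dy": 0, "dz": 0, "hand": 1},
  ],
)

```text
clock: 6.3
eef_pos: [619.7, -229.0, 34.9]
tool_rot: [3.141, -0.0, 0.213]
force: [0.1, -0.2, 0.4]
width: -0.1
gripper_force: 0.5
```

Call:
send_rows(
  series=[
    {"ax": 0, "ay": 0, "az": 0, "dx": 0, "dy": 0, "dz": 0.15, "hand": 1},
    {"ax": 0, "ay": 0, "az": 0, "dx": 0, "dy": 0, "dz": 0.3, "hand": 1},
    {"ax": 0, "ay": 0, "az": 0, "dx": 0, "dy": 0, "dz": 0.4, "hand": 1},
    {"ax": 0, "ay": 0, "az": 0, "dx": 0, "dy": 0, "dz": 0.4, "hand": 1},
  ],
)

```text
clock: 6.7
eef_pos: [620.5, -229.2, 32.4]
tool_rot: [3.141, -0.001, 0.213]
force: [-2.8, 1.2, 12.6]
width: 0.0
gripper_force: 6.3
```

Rear right sinks to about 32 mm, so it is the rocking corner. The mallet lies close outside its tab, so I'll lift and look there before going down.

Call:
send_rows(
  series=[
    {"ax": 0, "ay": 0, "az": 0, "dx": 0, "dy": 0, "dz": -5, "hand": 1},
    {"ax": 0, "ay": 0, "az": 0, "dx": 0, "dy": 3, "dz": -9, "hand": 1},
    {"ax": 0, "ay": 0, "az": 0, "dx": 0, "dy": 6.5, "dz": -12, "hand": 1},
    {"ax": 0, "ay": 0, "az": 0, "dx": 0, "dy": 8.5, "dz": -12, "hand": 1},
    {"ax": 0, "ay": 0, "az": 0, "dx": 0, "dy": 8.5, "dz": -12, "hand": 1},
  ],
)

```text
clock: 7.2
eef_pos: [637.9, -316.5, 152.0]
tool_rot: [3.137, -0.002, 0.21]
force: [-0.7, 0.6, 0.1]
width: -0.3
gripper_force: 0.0
```

Run:
```python
from h import *
s=read_state()
for k in('clock','eef_pos','tool_rot','force'):print(k,s[k])
d=get_image('wrist');cv2.imwrite('pics/w3.png',d['pixels'][:,:,::-1])
for x,y,z in((85,-105,36),(95,-166,14),(65,-152,42),(65,-190,32)):print(x,y,z,proj(d,[*W(x,y),z]))
np.save('w3.npy',dict(d))
```

```text
clock 7.2
eef_pos [ 637.87581565 -316.50494067  152.00312359]
tool_rot [ 3.13666776e+00 -1.51803537e-03  2.09623535e-01]
force [-0.67828289  0.60363307  0.11693773]
85 -105 36 [[222.25384479 203.86259874]]
95 -166 14 [[310.73881674 183.93280759]]
65 -152 42 [[290.1170173  233.71719445]]
65 -190 32 [[343.8973059 229.4819931]]
```

View pics/w3.png

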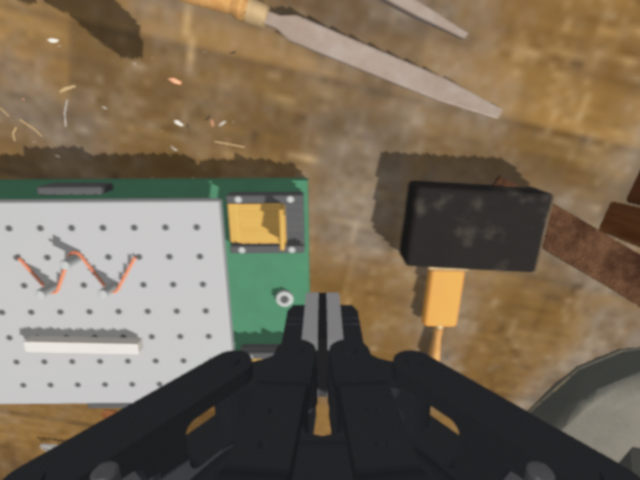

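The tab's top edge is at about (285,228) and the mallet's near edge at (405,225), a gap of about 100 mm. The plate corner is at (219,199).

Run:
```python
from h import *
d=np.load('w3.npy',allow_pickle=True).item()
Rm=np.array([[np.cos(A),-np.sin(A)],[np.sin(A),np.cos(A)]])
for n,uv,z in(('tab',(286,228),42),('plate',(219,199),36),('base',(307,179),14),('mallet',(405,225),40)):
    P=ray(d,uv,z)[0];print(n,P.round(1),(Rm.T@(P[:2]-C)).round(1))
s=read_state();print(s['eef_pos'],Rm.T@(np.array(s['eef_pos'][:2])-C))
hsv=cv2.cvtColor(d['pixels'],cv2.COLOR_RGB2HSV);m=cv2.inRange(hsv,(15,120,100),(32,255,255))[195:260,220:300];x,y,w,h=cv2.boundingRect(m);print(x+220,y+195,w,h)
go((*(C+Rm@[66,-192]),90)); go((*(C+Rm@[66,-192]),32))
```

```text
tab [ 636.9 -290.5   42. ] [  69.1 -149.3]
plate [ 646.1 -241.2   36. ] [  88.4 -103. ]
base [ 668.7 -298.    14. ] [  98.7 -163.3]
mallet [ 655.5 -371.1   40. ] [  70.5 -232. ]
[ 637.62433955 -313.2351621   150.49464394] [  65.08045616 -171.6916669 ]
228 203 59 47
d cm [0.09 2.03 6.05] a [ 0.001 -0.     0.   ]
d cm [ 0.09  2.02 11.85] a [ 0.001 -0.     0.   ]
```

Call:
send_rows(
  series=[
    {"ax": 0, "ay": 0, "az": 0, "dx": 0.3, "dy": 2, "dz": 3, "hand": 1},
    {"ax": 0, "ay": 0, "az": 0, "dx": 0.3, "dy": 2, "dz": 7.5, "hand": 1},
    {"ax": 0, "ay": 0, "az": 0, "dx": 0.3, "dy": 2, "dz": 11, "hand": 1},
    {"ax": 0, "ay": 0, "az": 0, "dx": 0.3, "dy": 2, "dz": 11.8, "hand": 1},
    {"ax": 0, "ay": 0, "az": 0, "dx": 0.3, "dy": 2, "dz": 11.8, "hand": 1},
    {"ax": 0, "ay": 0, "az": 0, "dx": 0.3, "dy": 1, "dz": 11.8, "hand": 1},
    {"ax": 0, "ay": 0, "az": 0, "dx": 0.3, "dy": 0, "dz": 11.8, "hand": 1},
    {"ax": 0, "ay": 0, "az": 0, "dx": 0.3, "dy": -0.5, "dz": 11.8, "hand": 1},
    {"ax": 0, "ay": 0, "az": 0, "dx": 0.3, "dy": -1, "dz": 11.8, "hand": 1},
    {"ax": 0, "ay": 0, "az": 0, "dx": 0.3, "dy": -1, "dz": 11.8, "hand": 1},
  ],
)

```text
clock: 8.25
eef_pos: [639.9, -300.8, 33.6]
tool_rot: [3.14, -0.002, 0.215]
force: [-0.1, -0.3, -0.0]
width: 0.1
gripper_force: 0.3
```

```bash
cat > look.py <<'E'
from h import *
import sys
d=get_image('wrist');cv2.imwrite(f'pics/{sys.argv[1]}.png',d['pixels'][:,:,::-1])
Rm=np.array([[np.cos(A),-np.sin(A)],[np.sin(A),np.cos(A)]]);s=read_state()
print(s['eef_pos'],Rm.T@(np.array(s['eef_pos'][:2])-C),s['force'],proj(d,s['eef_pos']))
E
python3 look.py w4
```

```text
[ 639.55011565 -301.03404275   33.2014499 ] [  69.52102885 -160.16529536] [ 0.62782217 -0.79505349  0.1273247 ] [[325.04656919 311.29132547]]
```

View pics/w4.png

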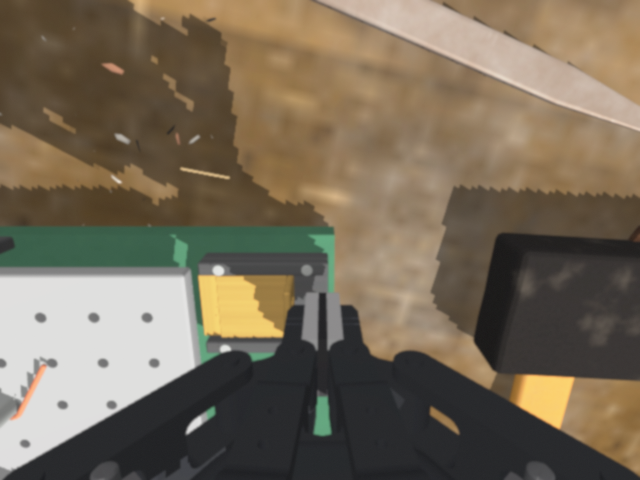

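The fingertips are beside the tab, at about x = 305 px, and centred in the channel. Now I push.

Call:
send_rows(
  series=[
    {"ax": 0, "ay": 0, "az": 0, "dx": 0, "dy": -0.4, "dz": 0.1, "hand": 1},
    {"ax": 0, "ay": 0, "az": 0, "dx": 0, "dy": -0.8, "dz": 0.1, "hand": 1},
    {"ax": 0, "ay": 0, "az": 0, "dx": 0, "dy": -1.2, "dz": 0.1, "hand": 1},
    {"ax": 0, "ay": 0, "az": 0, "dx": 0, "dy": -1.6, "dz": 0.1, "hand": 1},
    {"ax": 0, "ay": 0, "az": 0, "dx": 0, "dy": -2.0, "dz": 0.1, "hand": 1},
    {"ax": 0, "ay": 0, "az": 0, "dx": 0, "dy": -2.4, "dz": 0.1, "hand": 1},
    {"ax": 0, "ay": 0, "az": 0, "dx": 0, "dy": -2.8, "dz": 0.1, "hand": 1},
    {"ax": 0, "ay": 0, "az": 0, "dx": 0, "dy": -3.0, "dz": 0.1, "hand": 1},
  ],
)

```text
clock: 9.1
eef_pos: [633.3, -273.3, 32.5]
tool_rot: [3.139, -0.002, 0.213]
force: [0.9, -2.6, 6.3]
width: 0.2
gripper_force: 2.5
```

```bash
python3 look.py w5
```

```text
[ 633.22207114 -272.95683473   32.39944363] [  69.219077   -131.38539643] [ 1.74305509 -2.10215034  4.8273559 ] [[323.96387651 310.79733264]]
```

View pics/w5.png

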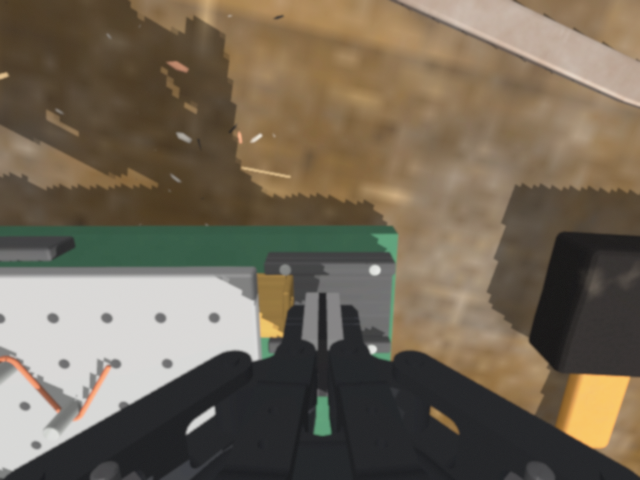

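The shim is moving: the brass between the plate edge (x = 259 px) and the fingers (300 px) is shrinking. I'll continue with the tips raised slightly.

Call:
send_rows(
  series=[
    {"ax": 0, "ay": 0, "az": 0, "dx": 0, "dy": -0.2, "dz": -0.15, "hand": 1},
    {"ax": 0, "ay": 0, "az": 0, "dx": 0, "dy": -0.5, "dz": -0.15, "hand": 1},
    {"ax": 0, "ay": 0, "az": 0, "dx": 0, "dy": -0.8, "dz": -0.15, "hand": 1},
    {"ax": 0, "ay": 0, "az": 0, "dx": 0, "dy": -1.1, "dz": -0.15, "hand": 1},
    {"ax": 0, "ay": 0, "az": 0, "dx": 0, "dy": -1.3, "dz": -0.15, "hand": 1},
    {"ax": 0, "ay": 0, "az": 0, "dx": 0, "dy": -1.3, "dz": -0.15, "hand": 1},
  ],
)

```text
clock: 9.75
eef_pos: [630.3, -261.9, 33.3]
tool_rot: [3.136, -0.001, 0.213]
force: [3.0, -7.7, 1.2]
width: -0.0
gripper_force: 3.7
```

Call:
send_rows(
  series=[
    {"ax": 0, "ay": 0, "az": 0, "dx": 0, "dy": -0.15, "dz": 0, "hand": 1},
    {"ax": 0, "ay": 0, "az": 0, "dx": 0, "dy": -0.3, "dz": 0, "hand": 1},
    {"ax": 0, "ay": 0, "az": 0, "dx": 0, "dy": -0.3, "dz": 0, "hand": 1},
  ],
)

```text
clock: 10.05
eef_pos: [630.2, -261.7, 33.5]
tool_rot: [3.131, -0.002, 0.212]
force: [4.9, -11.6, -2.0]
width: -0.2
gripper_force: 5.2
```

```bash
python3 look.py w6
```

```text
[ 630.2717328  -261.62635325   33.50877614] [  68.70936487 -119.68819588] [  3.93156237 -11.76962197  -1.07263632] [[324.83102171 310.78146481]]
```

View pics/w6.png

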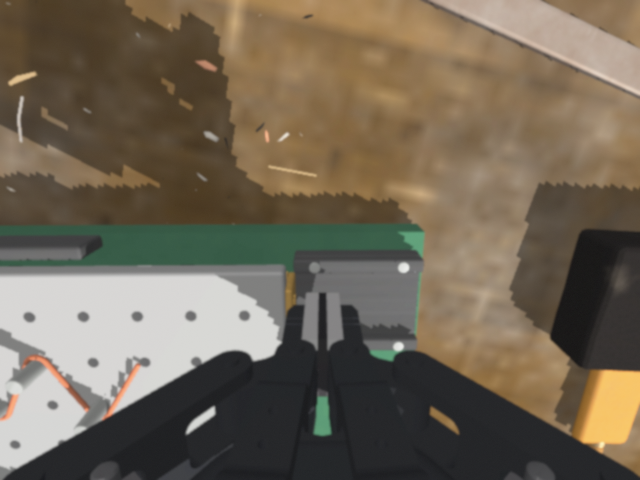

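The finger has stopped with the force rising to 12 N. Only about a tab thickness of brass, at x = 288–294 px, shows between plate and finger, so it looks home. I'll back off, lift and check.

Call:
send_rows(
  series=[
    {"ax": 0, "ay": 0, "az": 0, "dx": 0, "dy": 0.5, "dz": 0, "hand": 1},
    {"ax": 0, "ay": 0, "az": 0, "dx": 0, "dy": 2, "dz": 0, "hand": 1},
    {"ax": 0, "ay": 0, "az": 0, "dx": 0, "dy": 3, "dz": -2, "hand": 1},
    {"ax": 0, "ay": 0, "az": 0, "dx": -1, "dy": 3, "dz": -6, "hand": 1},
    {"ax": 0, "ay": 0, "az": 0, "dx": -3, "dy": 2, "dz": -9, "hand": 1},
    {"ax": 0, "ay": 0, "az": 0, "dx": -3, "dy": 2, "dz": -9, "hand": 1},
    {"ax": 0, "ay": 0, "az": 0, "dx": -3, "dy": 2, "dz": -9, "hand": 1},
  ],
)

```text
clock: 10.8
eef_pos: [603.9, -281.1, 122.7]
tool_rot: [-3.139, -0.0, 0.214]
force: [0.9, 0.2, -0.1]
width: 0.0
gripper_force: 0.0
```

```bash
python3 look.py w7
python3 - <<'E'
import cv2
im=cv2.imread('pics/w7.png')[130:330,180:420];cv2.imwrite('pics/w7c.png',cv2.resize(im,None,fx=3,fy=3,interpolation=cv2.INTER_CUBIC))
E
```

```text
[ 603.92458611 -280.67320955  121.71425098] [  38.95499186 -132.78904166] [ 0.44213865 -0.0501369   0.72645777] [[323.88745514 309.39518056]]
```

View pics/w7c.png

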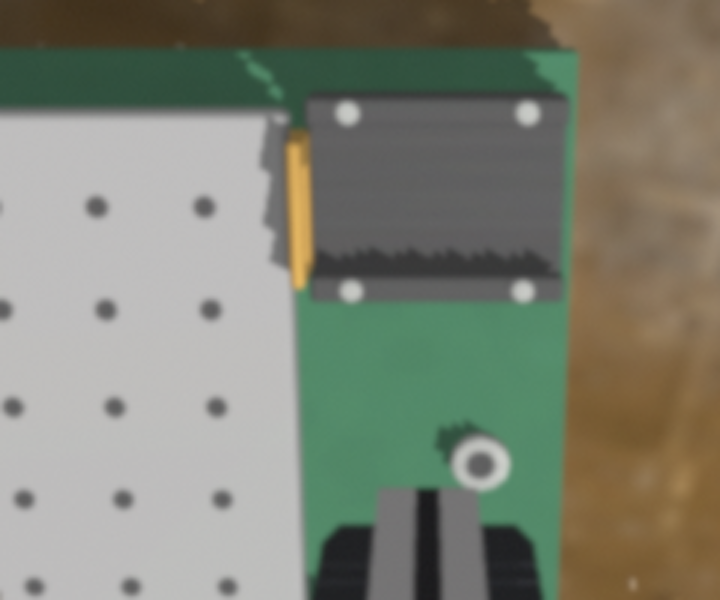

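The tab lies flat against the plate edge, as a yellow strip at (298,210) in the crop with no gap. Now I press the corner again.

Call:
send_rows(
  series=[
    {"ax": 0, "ay": 0, "az": 0, "dx": 2.7, "dy": -4, "dz": 2, "hand": 1},
    {"ax": 0, "ay": 0, "az": 0, "dx": 2.7, "dy": -4.8, "dz": 5, "hand": 1},
    {"ax": 0, "ay": 0, "az": 0, "dx": 2.7, "dy": -4.8, "dz": 7.5, "hand": 1},
    {"ax": 0, "ay": 0, "az": 0, "dx": 2.7, "dy": -4.8, "dz": 8.2, "hand": 1},
    {"ax": 0, "ay": 0, "az": 0, "dx": 2.7, "dy": -4.8, "dz": 8.5, "hand": 1},
    {"ax": 0, "ay": 0, "az": 0, "dx": 2.7, "dy": -4.8, "dz": 8.7, "hand": 1},
    {"ax": 0, "ay": 0, "az": 0, "dx": 2.7, "dy": -4.8, "dz": 8.8, "hand": 1},
    {"ax": 0, "ay": 0, "az": 0, "dx": 2.7, "dy": -4.8, "dz": 8.9, "hand": 1},
    {"ax": 0, "ay": 0, "az": 0, "dx": 2.7, "dy": -4.8, "dz": 8.9, "hand": 1},
    {"ax": 0, "ay": 0, "az": 0, "dx": 2.7, "dy": -4.8, "dz": 8.9, "hand": 1},
  ],
)

```text
clock: 11.85
eef_pos: [620.5, -230.4, 35.7]
tool_rot: [3.141, -0.001, 0.213]
force: [-2.3, 0.2, 7.9]
width: -0.0
gripper_force: 3.4
```

It is firm: 35.7 mm under 8 N. Now I draw the hand clear.

Call:
send_rows(
  series=[
    {"ax": 0, "ay": 0, "az": 0, "dx": 0, "dy": 0, "dz": -3, "hand": 1},
    {"ax": 0, "ay": 0, "az": 0, "dx": 0, "dy": 0, "dz": -8, "hand": 1},
    {"ax": 0, "ay": 0, "az": 0, "dx": 0, "dy": 0, "dz": -13, "hand": 1},
    {"ax": 0, "ay": 0, "az": 0, "dx": 0, "dy": 0, "dz": -16, "hand": 1},
    {"ax": 0, "ay": 0, "az": 0, "dx": -3, "dy": 5, "dz": -17, "hand": 1},
    {"ax": 0, "ay": 0, "az": 0, "dx": -3, "dy": 5, "dz": -17, "hand": 1},
    {"ax": 0, "ay": 0, "az": 0, "dx": -3, "dy": 5, "dz": -17, "hand": 1},
    {"ax": 0, "ay": 0, "az": 0, "dx": -3, "dy": 5, "dz": -17, "hand": 1},
  ],
)

```text
clock: 12.65
eef_pos: [601.7, -284.2, 203.6]
tool_rot: [-3.141, -0.001, 0.213]
force: [-0.7, 1.0, -0.9]
width: 0.0
gripper_force: 0.0
```

```bash
python3 look.py w8
python3 - <<'E'
from cell import *
print(finish_job())
E
```

```text
[ 602.03056709 -283.18751267  203.20085593] [  36.57600721 -134.85046356] [0.40418252 0.63709187 0.03553931] [[322.7897926  309.29270879]]
the job is handed in; nothing more can be done
None
```

The rear right corner was the one that rocked: I pushed its shim in until the tab lay flat against the plate's edge, it stood firm (35.7 mm under 8 N) when pressed again, and I drew the hand clear and handed the job in at about 12.7 s.

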